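Hold the sprung bracket bolt at its index from behind

TASK

The spring-loaded bolt of the aluminium camera bracket has swung back: reach down from above into the narrow gap behind the tall plate, grip the brass hex bolt head hidden there firmly between the fingers, and turn it by the head until the blue pointer on the bolt lines up with the red index arm. Keep hold of it there so that the spring cannot turn it back, and finish still gripping the head, steady, so that a colleague can tighten the nut. Do not push the pointer or the red index arm, and leave the mug, the wooden box and the orange case where they are.

Things in the scene. Friction and masses are not known exactly. Their poses are not given: they have to be found in the camera images.
- bracket: Fixed aluminium bracket. Origin: centre of underside; z up, x square to its plates (away from robot at yaw 0). Base 130 (x) by 110 (y) by 8 mm. Tall plate 70 mm wide, x -26 to -20 mm, top z 112 mm. Low rear lip 70 mm wide, x 24 to 30, top z 70. Gap between them 44 mm, open above and at the ends. Bolt axis along x at y 0, z 90; collar, index arm, pointer and nut on it from x -26 to -68.
- head_center (a point): Centre of the brass hex bolt head in the gap: x 0, y 0, z 90 mm of the bracket. Hexagon 27 mm across flats, 31 across corners, 20 mm long along the axis; centre 20 mm behind the tall plate, 24 mm from the rear lip. Axes turn with the bolt: x along its axis (bracket x), z along the pointer, y square to one pair of flats (the pair to grip from above).
- bolt (a joint): Angle (rad) of bolt, head, nut and pointer together, right-handed about bracket x: 0 = pointer straight up, two flats vertical; positive = pointer leans to bracket -y. Range -0.25 to 0.6. A spring turns it back to the stop at -0.25, where it rests at the start (those flats then lean 0.25 rad). Turning takes 0.08 N m at -0.25, 0.13 N m at 0.35.
- pointer_tip (a point): Tip of the blue pointer (5 mm wide), which is fixed on the bolt with the steel nut on the robot's side of the tall plate, at x = -50 mm of the bracket. The tip is 55 mm from the bolt's axis, so 33 mm above the tall plate when upright. Its z runs along the pointer, x along the bolt's axis. Not to be pushed.
- index (a joint): Angle of the red index arm about the same axis and in the same sense as bolt, rad: 0 = straight up. It is set somewhere from 0.08 to 0.35 and stays by stiff friction; it is the angle that bolt must be brought to.
- index_tip (a point): Tip of the red index arm, 9 mm wide, 55 mm from the bolt's axis, at x = -44 mm of the bracket; its z runs along the arm.
- mug_center (a point): Pale green mug standing upright, 76 mm wide with a handle, 90 mm tall; point at its centre, half-way up. About 19 cm from the bracket, to one side. Leave alone.
- wood_box_center (a point): Open box of light wood, 110 by 120 by 50 mm tall; point at its centre, half-way up. About 19 cm from the bracket, on the side away from the mug. Leave alone.
- case_center (a point): Small orange case, 45 by 90 by 41 mm tall; point at its centre. About 16 cm beyond the bracket. Leave alone.

How it is judged:
On the way, in this order (a step that is already met when the one before it is completed fails the run):
1. the bolt head is gripped behind the plate (contact force between the fingers and bolt above 15 N and distance between the grasp point and head_center below 0.025 m), for 0.2 s.
2. the head is gripped and the pointer lines up with the index arm (all of step 1 and angle between the z axis of pointer_tip and the z axis of index_tip, either way round below 0.12 rad), for 0.3 s.
At the end, for the whole second after the job is handed in: Fingers grip the bolt head (over 15 N, both fingers together, grasp point within 25 mm of its centre); pointer within 0.12 rad (7 degrees) of the red index arm and still, nothing touching it; index arm moved under 5 mm; mug, box and case within 20 mm of their starts (all of step 2 and velocity of joint bolt between -0.1 and 0.1 rad/s and contact force between anything else and bolt_c3 below 0.5 N and contact force between anything else and bolt_c4 below 0.5 N and distance of index_tip from where it was at the start of the episode below 0.005 m and distance of each of mug_center, wood_box_center, case_center from where it was at the start of the episode below 0.02 m); the arm keeps its last pose, push and grip.
It fails at once if the pointer or its nut is pushed (contact force between anything else and bolt_c3 above 3 N or contact force between anything else and bolt_c4 above 3 N).
It fails at once if the red index arm is moved (distance of index_tip from where it was at the start of the episode above 0.005 m).
It fails at once if the mug is disturbed (distance of mug_center from where it was at the start of the episode above 0.02 m).
It fails at once if the wooden box is disturbed (distance of wood_box_center from where it was at the start of the episode above 0.02 m).
It fails at once if the orange case is disturbed (distance of case_center from where it was at the start of the episode above 0.02 m).
It also fails if it takes over 29 s, if anything falls off the work surface, if the arm or the gripper's body presses on something with over 40 N, if the wrist force passes 120 N, or if a joint passes its speed limit or range.

ROBOT

A 6-joint arm with a two-finger parallel gripper is mounted at the origin on the work surface. World frame = base frame: x ahead of the robot, y to its left, z up, the work surface at z = 0. Lengths are in m, angles in rad, forces in N, time in s.
With the tool pointing down it reaches from about 0.25 to 0.8 m from the base axis. Payload 3.9 kg.
Tool frame: the origin (TCP) lies at the very end of the fingers, on their centre line; the grasp point (between the pads) lies 19 mm behind it; z points along the fingers, y is the direction in which the jaws open and shut (so a half turn about z gives the same grasp; the last joint's range is limited). The gripper opens to 85 mm and grips with 20 to 120 N. Pads are 22 mm wide; open, the fingers measure 114 mm over their backs; the gripper's body (76 mm by 85 mm) begins 54 mm behind the grasp point. The pads swing forward as they close: fully open they stand 13 mm farther back than shut.
Start: joints at [1.162, 0.26, -0.138, 1.173, 0, 1.571], TCP at [0.209, 0.482, 0.231] pointing down, gripper open.
Joint ranges: [-2.78, 2.78], [-0.83, 1.72], [-1.28, 1.37], [-1.9, 2.12], [-1.57, 1.48], [-3.14, 3.14]. Speed limits (rad/s): [2.57, 2.57, 3.14, 3.14, 3.14, 3.14].

INTERFACE

Orientations are given as [roll, pitch, yaw] about the fixed x, y, z axes, in that order (R = Rz(yaw) Ry(pitch) Rx(roll)).
In Python, from bench import get_obs, capture, calibration, sign_off gives the robot as it stands. The module is installed in compiled form; this text tells all that it offers.
- The arm moves only by the tool servo_tool, never from a script. Its argument "motion" is a list of rows, each a list of 7 numbers: the turn, a rotation vector about the tool's x, y, z in degrees, then the shift along the tool's x, y, z in cm, then the closure, from 0 (fully open) to 1 (shut). A call has 1 to 12 rows; each row is the pose to reach, as a shift and turn from the pose commanded when the call began, along the tool's axes at that moment; what a row does not reach only later rows make up. A row lasts 1/10 s, in which the tool goes at most 50 mm and 8.59 degrees, less where a joint would pass 70% of its speed; a pose out of reach is approached as far as the arm can. A call with a gripper value outside its range is refused whole. The fingers move at their own pace and stop on an object; "newtons" is the grip in N (left out, the last holds). Time passes only in rows, so rows that repeat a pose let the fingers close. It gives the time, the measured TCP pose, the force and the opening at its end, in the units of the state.
- get_obs(): the state, without advancing time (a new reading comes with each control period).
- capture(name): name is "side" or "top" or "wrist"; returns (picture, depth): 400x640x3 uint8, blue, green, red; 400x640 float32, m along the optical axis (not along the pixel's ray), 0 where there is no reading.
- calibration(name): a dict with "fx", "fy", "cx", "cy" (pixels), "rvec" (rotation vector, rad) and "tvec" (3), from world to camera coordinates, as OpenCV has them; the wrist camera has in their place "T_tool_cam" (4x4, takes a point from camera to tool coordinates, whose origin is the TCP and whose axes are the flange's). Camera axes: x right, y down, z forward; pixel columns grow to the right and rows downward; lengths in m; the calibration is good to about 2 mm. A picture is of the moment at which its call begins: read the wrist's pose just before it. calibration takes no time and is no camera call.
- sign_off(): hands the job in, once; it reports no verdict.
The state is a dict: "time": time; "joint_positions": joint angles; "dq": joint speeds; "tau": joint torques, N m; "position": TCP position; "eef_rot": TCP orientation; "wrist_force": force on the tool from outside, world axes, zero at the start; "ft_torque": the same for the moment, N m; "grip_width": finger opening in m.
Only numpy, scipy, OpenCV 4.12 (cv2) and the standard library are available. Lean on these libraries where they do the work, as an engineer would, in place of code of your own. Each camera call takes 0.05 s, during which the arm holds its last target.

## Working session

There is one attempt and no reset: what is moved stays moved. The work goes in short steps, Python scripts to look and compute and a tool call to move; the robot and the scene stay as the last step left them, time stands still between calls to the robot, and variables do not carry over. Pictures are saved under pics/ and viewed, and the job is handed in when it is done.

Besides the shell and the picture viewer there is one more tool, called after "Emit:" as name(argument=value, ...), one argument or row to a line, values as JSON. servo_tool: Moves the arm, as the interface text tells. Its arguments: {"type":"object","properties":{"motion":{"type":"array","items":{"type":"array","items":{"type":"number"}}},"newtons":{"type":"number"}},"required":["motion"]}

```bash
mkdir -p pics
python3 - <<'E'
from bench import *
import cv2,numpy as np
o=get_obs();print(o)
for n in("top","side","wrist"):
    c=calibration(n);print(n,{k:np.round(v,4).tolist() for k,v in c.items()})
    p,d=capture(n);cv2.imwrite(f"pics/{n}0.png",p);np.save(f"pics/{n}0.npy",d)
E
```

```text
{'time': 0.0, 'joint_positions': array([ 1.16198455e+00,  2.60675881e-01, -1.39389360e-01,  1.17270491e+00,
        1.01962309e-05,  1.57079421e+00]), 'dq': array([ 2.30684500e-04,  9.14309472e-04, -4.87241739e-04, -2.96160763e-04,
       -9.83014234e-05,  1.48387533e-03]), 'tau': array([ 1.40772274e-03, -4.05678964e+01,  2.53924352e+01,  1.88158744e-02,
        1.91080612e-04, -1.04372852e-06]), 'position': array([0.20841898, 0.48110175, 0.2304615 ]), 'eef_rot': array([-3.13961883e+00, -1.02003865e-05,  2.73278297e+00]), 'wrist_force': array([-0.42315593,  0.09816584, -0.56122821]), 'ft_torque': array([ 0.05766686,  0.05338541, -0.01854382]), 'grip_width': 0.08530065700666799}
top {'fx': 478.753, 'fy': 478.753, 'cx': 331.9091, 'cy': 200.4212, 'rvec': [2.1395, -2.1338, 0.1797], 'tvec': [0.0404, 0.5769, 0.9492]}
side {'fx': 421.4423, 'fy': 421.4423, 'cx': 312.8764, 'cy': 199.2525, 'rvec': [0.089, -2.8289, 1.2789], 'tvec': [0.5725, 0.0741, 0.9416]}
wrist {'fx': 308.958, 'fy': 308.958, 'cx': 317.8379, 'cy': 200.9723, 'T_tool_cam': [[-0.0006, -0.9534, -0.3018, 0.0757], [1.0, -0.0007, 0.0001, -0.001], [-0.0003, -0.3018, 0.9534, -0.1427], [0.0, 0.0, 0.0, 1.0]]}
```

View pics/top0.png

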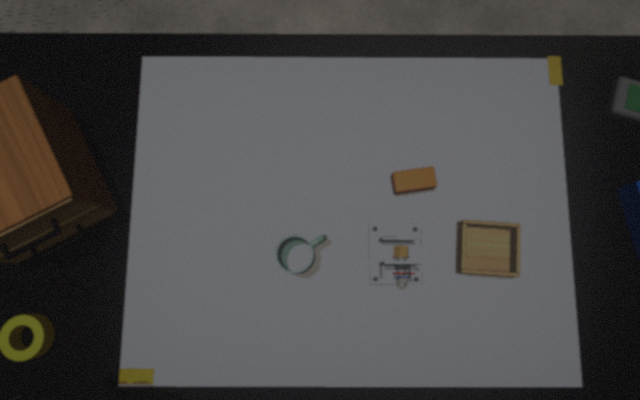

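View pics/side0.png

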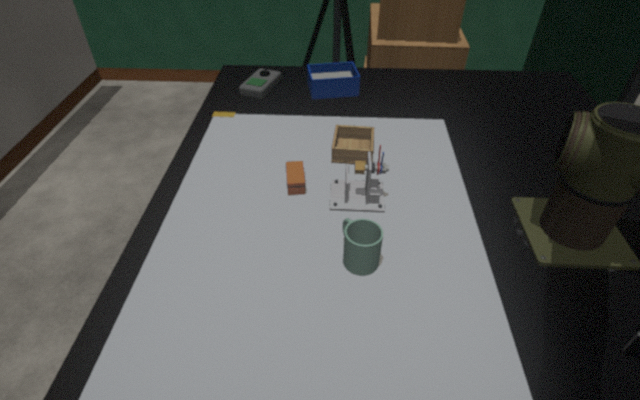

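View pics/wrist0.png

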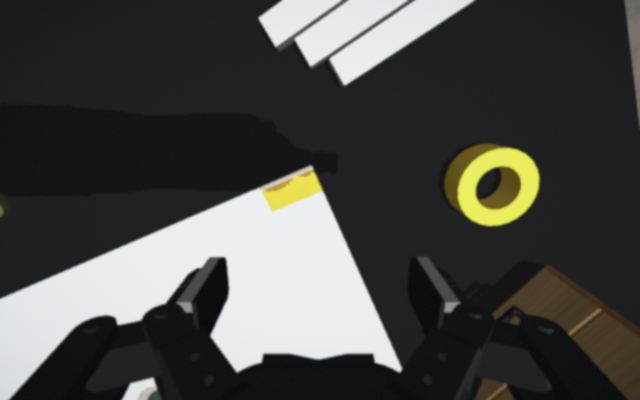

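```bash
cat > h.py <<'E'
from bench import *
import cv2,numpy as np
from scipy.spatial.transform import Rotation as R
def ext(n):
    c=calibration(n);return c,R.from_rotvec(np.ravel(c["rvec"])).as_matrix(),np.ravel(c["tvec"])
def proj(n,P):
    c,Rm,t=ext(n);q=np.atleast_2d(P)@Rm.T+t
    return np.c_[c["fx"]*q[:,0]/q[:,2]+c["cx"],c["fy"]*q[:,1]/q[:,2]+c["cy"]]
def ray(n,u,v):
    c,Rm,t=ext(n);return -Rm.T@t,Rm.T@np.array([(u-c["cx"])/c["fx"],(v-c["cy"])/c["fy"],1])
def atz(n,u,v,z):
    o,d=ray(n,u,v);return o+d*(z-o[2])/d[2]
def crop(src,dst,x0,y0,x1,y1,k):
    p=cv2.imread(src)[y0:y1,x0:x1];cv2.imwrite(dst,cv2.resize(p,None,fx=k,fy=k,interpolation=cv2.INTER_CUBIC))
E
python3 - <<'E'
from h import *
print(proj("top",[0.209,.482,.231]),proj("side",[0.209,.482,.231]),ray("top",0,0)[0],ray("side",0,0)[0])
crop("pics/top0.png","pics/topc.png",360,215,430,295,8) if 0 else crop("pics/top0.png","pics/topc.png",360,217,432,291,8)
crop("pics/side0.png","pics/sidec.png",320,135,400,215,7)
for u,v in [(370,226),(421,226),(370,285),(422,285)]: print(atz("top",u,v,.008))
E
```

```text
[[ 52.4034742  410.77782391]] [[628.72747441 401.0754993 ]] [0.41310728 0.04450625 1.03089438] [0.52112138 0.69456337 0.68261075]
[ 0.52797866 -0.0401293   0.008     ]
[ 0.52827832 -0.14971055  0.008     ]
[ 0.4032029  -0.03879713  0.008     ]
[ 0.40346171 -0.14829898  0.008     ]
```

View pics/topc.png

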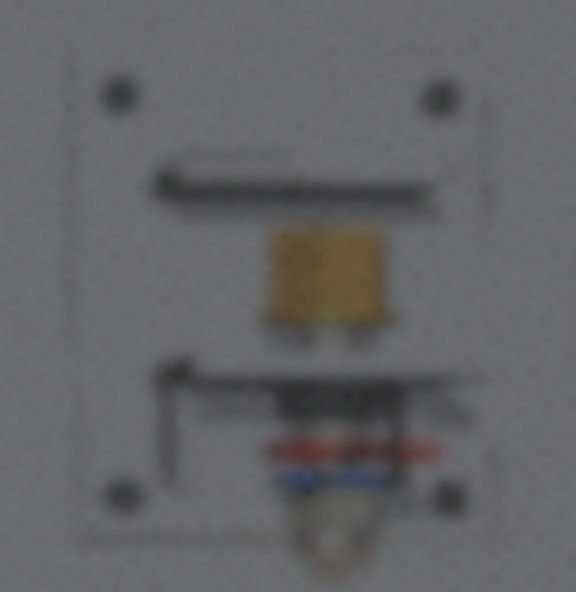

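View pics/sidec.png

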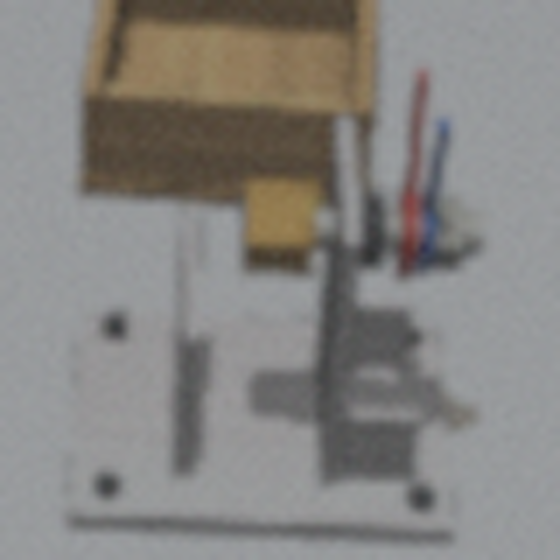

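```bash
cat >> h.py <<'E'
def pose():
    o=get_obs();return R.from_euler("xyz",o["eef_rot"]),np.array(o["position"]),o
def move(Rg,pg):
    r,p,o=pose();d=(r.inv()*Rg).as_rotvec(degrees=True);s=r.inv().apply(np.array(pg)-p)*100
    print("motion",np.round(d,2),np.round(s,2),"n",abs(np.linalg.norm(d))/8.59,np.linalg.norm(s)/5)
def mat(x,z): 
    x=np.array(x,float);z=np.array(z,float);z/=np.linalg.norm(z);x-=z*(x@z);x/=np.linalg.norm(x)
    return R.from_matrix(np.c_[x,np.cross(z,x),z])
E
python3 - <<'E'
from h import *
move(mat([-1,0,0],[.5,0,-.866]),[.346,-.094,.237])
E
```

```text
motion [ -6.22 -29.6  -22.86] [-35.49 -47.32  -0.56] n 4.413148111104159 11.829827114497977
```

Emit:
servo_tool(
  motion=[
    [0,0,0,-35.5,-47.3,-0.6,0],
    [0,0,0,-35.5,-47.3,-0.6,0],
    [0,0,0,-35.5,-47.3,-0.6,0],
    [0,0,0,-35.5,-47.3,-0.6,0],
    [0,0,0,-35.5,-47.3,-0.6,0],
    [0,0,0,-35.5,-47.3,-0.6,0],
    [-6.2,-29.6,-22.9,-35.5,-47.3,-0.6,0],
    [-6.2,-29.6,-22.9,-35.5,-47.3,-0.6,0],
    [-6.2,-29.6,-22.9,-35.5,-47.3,-0.6,0],
    [-6.2,-29.6,-22.9,-35.5,-47.3,-0.6,0],
    [-6.2,-29.6,-22.9,-35.5,-47.3,-0.6,0],
    [-6.2,-29.6,-22.9,-35.5,-47.3,-0.6,0],
  ],
  newtons=60,
)

```text
time: 1.35
position: [0.3344, -0.0437, 0.2348]
eef_rot: [3.132, 0.511, 3.131]
wrist_force: [0.8, 0.0, -0.0]
grip_width: 0.0853
```

Run:
```python
from h import *
move(mat([-1,0,0],[.5,0,-.866]),[.346,-.094,.237]); print(get_obs()["joint_positions"])
```

```text
motion [ 0.25 -0.72 -0.51] [-1.17 -5.02  0.35] n 0.1062430001152928 1.0335130170281748
[-0.24855403 -0.45652919 -0.88925329  0.64112406  0.12487585 -0.20914888]
```

Emit:
servo_tool(
  motion=[
    [0,0,0,-1.2,-5.0,0.3,0],
    [0,0,0,-1.2,-5.0,0.3,0],
    [0,0,0,-1.2,-5.0,0.3,0],
    [0,0,0,-1.2,-5.0,0.3,0],
  ],
)

```text
time: 1.75
position: [0.3471, -0.0929, 0.2375]
eef_rot: [3.13, 0.507, 3.127]
wrist_force: [0.4, 0.2, 0.6]
grip_width: 0.0853
```

Run:
```python
from h import *
r,p,o=pose();print(p,o["eef_rot"],o["joint_positions"],o["dq"])
im,d=capture("wrist");cv2.imwrite("pics/w1.png",im);np.savez("pics/w1.npz",R=r.as_matrix(),p=p,d=d)
```

```text
[ 0.3471358  -0.09292746  0.23754956] [3.12972341 0.5065061  3.12723833] [-0.45804718 -0.38351412 -0.84658483  0.64789683  0.22074682 -0.39489909] [ 0.04804709 -0.00779569 -0.00738474 -0.00206861 -0.00026342 -0.0018589 ]
```

View pics/w1.png

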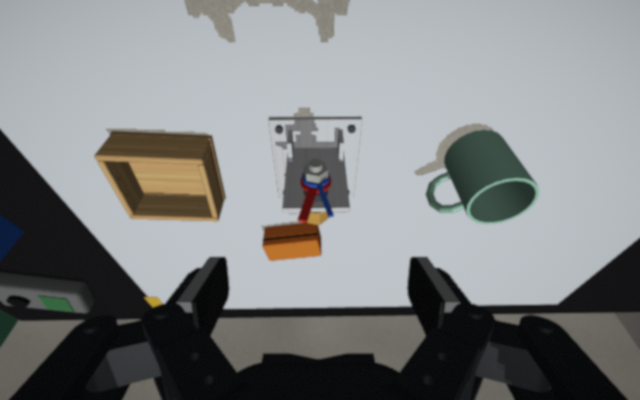

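Run:
```python
from h import *
crop("pics/w1.png","pics/w1c.png",260,105,370,230,6) if 0 else crop("pics/w1.png","pics/w1c.png",260,105,370,235,4.6) if 0 else cv2.imwrite("pics/w1c.png",cv2.resize(cv2.imread("pics/w1.png")[110:230,260:370],None,fx=5,fy=5,interpolation=cv2.INTER_CUBIC))
cv2.imwrite("pics/w1d.png",cv2.convertScaleAbs(cv2.resize(cv2.imread("pics/w1.png")[160:230,285:345],None,fx=8,fy=8,interpolation=cv2.INTER_CUBIC),alpha=1.5))
```

```text
(no output)
```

View pics/w1c.png

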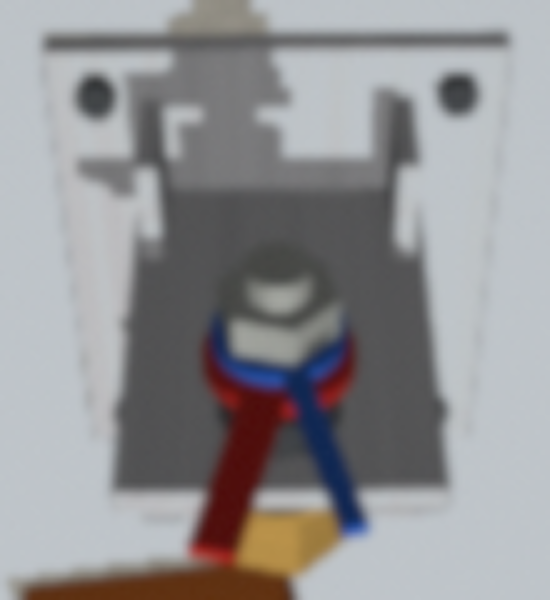

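View pics/w1d.png

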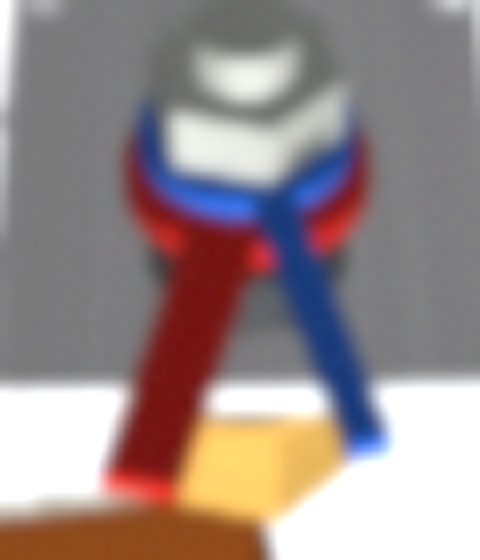

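```bash
cat > fit.py <<'E'
from h import *
from scipy.optimize import least_squares
f=np.load("pics/w1.npz");c=calibration("wrist");T=np.array(c["T_tool_cam"])
def wproj(P,f=f):
    q=(np.atleast_2d(P)-f["p"])@f["R"]; q=(q-T[:3,3])@T[:3,:3]
    return np.c_[c["fx"]*q[:,0]/q[:,2]+c["cx"],c["fy"]*q[:,1]/q[:,2]+c["cy"]]
B=np.array([[-65,-55,8],[-65,55,8],[-26,-35,112],[-26,35,112],[-20,-35,112],[-20,35,112]])/1000
px=np.array([[269.4,119.8],[361.4,119.2],[282.4,208],[349.4,208],[282.4,211.6],[350,211.6],[302.9,220.6],[330.5,215.2]])
def model(v):
    Q=np.r_[B,[[-.044,-.055*np.sin(v[3]),.09+.055*np.cos(v[3])],[-.05,-.055*np.sin(v[4]),.09+.055*np.cos(v[4])]]]
    return R.from_euler("z",v[2]).apply(Q)+[v[0],v[1],0]
if __name__=="__main__":
    s=least_squares(lambda v:(wproj(model(v))-px).ravel(),[.466,-.094,0,.2,-.25])
    print(np.round(s.x,4));print(np.round(s.fun.reshape(-1,2),2))
    v=s.x
    tp=proj("top",model(v));print(np.round(tp,1),"crop",np.round((tp-[360,217])*8))
    h=R.from_euler("z",v[2]).apply([0,0,.106])+[v[0],v[1],0];print("head px top",proj("top",h), (proj("top",h)-[360,217])*8,"side",(proj("side",h)-[320,135])*7)
E
python3 fit.py
```

```text
[ 0.473  -0.0961 -0.0107  0.2226 -0.2389]
[[-1.15 -0.2 ]
 [ 1.08  0.01]
 [-0.44  0.12]
 [ 0.67 -0.32]
 [ 0.04  0.39]
 [-0.37 -0.05]
 [ 0.03 -0.16]
 [ 0.12  0.61]]
[[423.  283.1]
 [370.7 282.4]
 [422.5 262.5]
 [385.8 262.1]
 [422.4 259.4]
 [385.8 258.9]
 [413.5 271.6]
 [399.8 274.8]] crop [[504. 529.]
 [ 86. 523.]
 [500. 364.]
 [206. 360.]
 [500. 339.]
 [206. 335.]
 [428. 437.]
 [318. 462.]]
head px top [[403.50271343 248.81807023]] [[348.02170742 254.54456186]] side [[272.78400399 186.51685276]]
```

```bash
cat >> h.py <<'E'
def grasp(bx,by,yaw,a,k,dx=0):
    Z=R.from_euler("z",yaw);u=Z.apply([0,-np.sin(a),np.cos(a)])
    return mat(Z.apply([-1,0,0]),-u), Z.apply([dx,0,.09])+[bx,by,0]+k*u
E
python3 - <<'E'
from h import *
G=grasp(.4695,-.095,-.01,-.25,.095);print(G[1]);move(*G)
E
```

```text
[ 0.46973503 -0.0714978   0.18204668]
motion [14.64 28.89 -3.58] [-7.99  2.09 10.81] n 3.7934119414472254 2.7215177228883904
```

Emit:
servo_tool(
  motion=[
    [4,8,-1,-2,0.5,1,0],
    [8,16,-2,-4,1,4,0],
    [12,24,-3,-6,1.5,7,0],
    [14.6,28.9,-3.6,-8,2.1,10.8,0],
    [14.6,28.9,-3.6,-8,2.1,10.8,0],
    [14.6,28.9,-3.6,-8,2.1,10.8,0],
    [14.6,28.9,-3.6,-8,2.1,10.8,0],
    [14.6,28.9,-3.6,-8,2.1,10.8,0],
  ],
)

```text
time: 2.6
position: [0.4696, -0.0722, 0.1859]
eef_rot: [-2.891, 0.007, 3.132]
wrist_force: [0.9, 0.9, -0.6]
grip_width: 0.0854
```

Run:
```python
from h import *
r,p,o=pose();print(p,o["eef_rot"],o["joint_positions"],np.abs(o["dq"]).max())
im,d=capture("wrist");cv2.imwrite("pics/w2.png",im);np.savez("pics/w2.npz",R=r.as_matrix(),p=p,d=d)
```

```text
[ 0.46960133 -0.07223414  0.18589631] [-2.89140813  0.00666318  3.13170853] [ 0.01517646  0.1966498  -0.37347561  1.00041315 -0.25027125  0.02586605] 0.030201602929854146
```

View pics/w2.png

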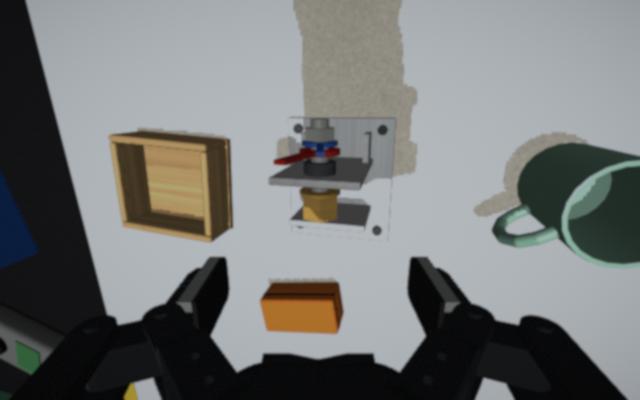

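Run:
```python
from h import *
cv2.imwrite("pics/w2c.png",cv2.convertScaleAbs(cv2.resize(cv2.imread("pics/w2.png")[110:245,265:405],None,fx=5,fy=4.4,interpolation=cv2.INTER_CUBIC),alpha=1.3)) if 0 else cv2.imwrite("pics/w2c.png",cv2.convertScaleAbs(cv2.resize(cv2.imread("pics/w2.png")[110:229,265:405],None,fx=5,fy=5,interpolation=cv2.INTER_CUBIC),alpha=1.3))
```

```text
(no output)
```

View pics/w2c.png

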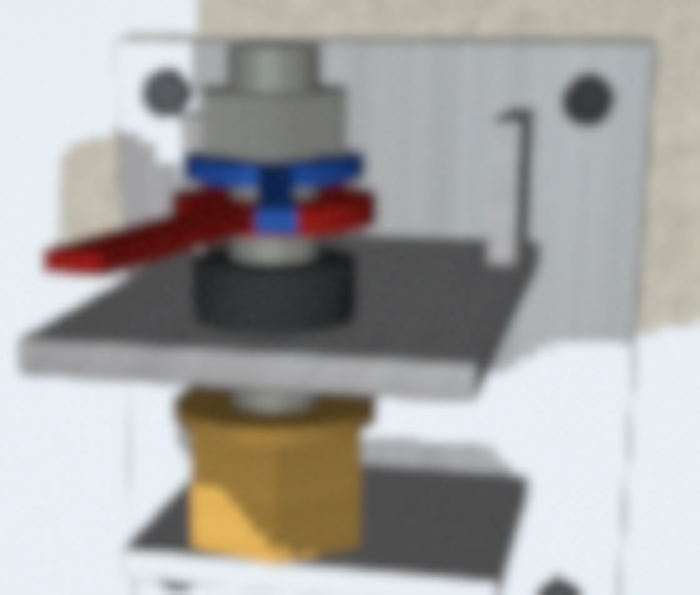

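```bash
cat > fit2.py <<'E'
from fit import *
f2=np.load("pics/w2.npz")
B2=np.array([[-65,-55,8],[-65,55,8],[-26,-35,112],[-26,35,112],[-20,-35,112],[-20,35,112],[24,-35,70],[24,35,70]])/1000
px2=np.array([[122,38],[652,42],[22,340],[478,364],[24,373],[475,395],[130,547],[500,576],[275,560],[277,219],[55,260]])/5+[265,110]
def model2(v):
    ra=lambda x,r,a:[x,-r*np.sin(a),.09+r*np.cos(a)]
    Q=np.r_[B2,[ra(.010,.0155,v[4]),ra(-.05,.055,v[4]),ra(-.044,.055,v[3])]]
    return R.from_euler("z",v[2]).apply(Q)+[v[0],v[1],0]
if __name__=="__main__":
  g=lambda v:(wproj(model2(v),f2)-px2).ravel(); g1=lambda v:(wproj(model(v))-px).ravel()
  for nm,fn,ex in [("w2",g,0),("both",lambda v:np.r_[g(v),g1(v)],0)]:
    s=least_squares(fn,[.466,-.094,0,.2,-.25],loss="soft_l1")
    print(nm,np.round(s.x,4));print(np.round(s.fun.reshape(-1,2),2).tolist())
  # with camera offset (tool frame) freed, priors 2mm
  def full(w):
    T0=T.copy(); global_T=T; import fit
    fit.T=T0.copy(); fit.T[:3,3]+=w[5:8]; fit.T[:3,:3]=T0[:3,:3]@R.from_rotvec(w[8:11]).as_matrix()
    r=np.r_[g(w[:5]),g1(w[:5]),w[5:8]/.002,w[8:11]/.008]; fit.T=T0; return r
  s=least_squares(full,np.r_[.466,-.094,0,.2,-.25,np.zeros(6)],loss="soft_l1");print("cal",np.round(s.x,4));print(np.round(s.fun[:38].reshape(-1,2),2).tolist())
E
python3 fit2.py
```

```text
w2 [ 4.728e-01 -9.590e-02 -2.000e-04  2.892e-01 -2.458e-01]
[[-1.64, -0.32], [0.82, -1.16], [-0.9, -0.66], [0.59, -0.85], [-0.82, 0.41], [0.93, 1.17], [-1.42, 0.0], [0.12, 0.5], [0.87, 0.44], [-0.14, 0.26], [-0.01, 0.07]]
both [ 0.4728 -0.0959 -0.003   0.269  -0.2435]
[[-1.52, -0.44], [0.96, -0.95], [-0.87, -0.74], [0.63, -0.66], [-0.81, 0.33], [0.94, 1.36], [-1.54, -0.07], [-0.02, 0.63], [0.73, 0.49], [-0.19, 0.39], [1.52, 0.22], [-1.46, 0.09], [0.79, -0.4], [-0.45, 0.27], [0.69, -0.56], [0.07, 0.54], [-0.31, -0.29], [-2.82, -0.62], [0.18, 0.42]]
cal [ 4.729e-01 -9.750e-02 -7.000e-04  2.679e-01 -2.486e-01  0.000e+00
 -4.000e-04 -2.000e-03  1.600e-03 -4.500e-03 -2.200e-03]
[[-0.91, 0.2], [0.67, -0.47], [-0.46, -0.8], [-0.04, -0.86], [-0.4, 0.2], [0.29, 1.09], [-1.11, -0.35], [-0.25, 0.28], [0.74, 0.02], [-0.31, 0.41], [1.64, 0.21], [-0.69, 0.66], [1.02, 0.08], [-0.03, 0.21], [0.69, -0.57], [0.5, 0.45], [-0.28, -0.31], [-2.68, -0.81], [0.32, 0.21]]
```

Run:
```python
from h import *
r,p,o=pose();print(p,o["eef_rot"],np.abs(o["dq"]).max(),o["time"])
for k in(.03,-.014):
  G=grasp(.472,-.097,-.003,-.25,k);print(G[1],G[0].as_euler("xyz"));move(*G)
```

```text
[ 0.4696638  -0.07260862  0.1863652 ] [-2.89144863  0.00779377  3.13090093] 0.01310979032322081 2.65
[ 0.47202227 -0.08957791  0.11906737] [-2.89159265  0.          3.13859265]
motion [-0.01  0.32 -0.54] [-0.2   0.02  6.94] n 0.07304687509766639 1.388886868984072
[ 0.47198961 -0.10046364  0.07643523] [-2.89159265  0.          3.13859265]
motion [-0.01  0.32 -0.54] [-0.18  0.03 11.34] n 0.07304687509766639 2.268559947693801
```

Emit:
servo_tool(
  motion=[
    [0,0.3,-0.5,-0.2,0,3,0],
    [0,0.3,-0.5,-0.2,0,6.5,0],
    [0,0.3,-0.5,-0.2,0,6.5,0],
    [0,0.3,-0.5,-0.2,0,6.5,0],
    [0,0.3,-0.5,-0.2,0,6.5,0],
  ],
)

```text
time: 3.15
position: [0.4734, -0.089, 0.123]
eef_rot: [-2.891, -0.001, 3.137]
wrist_force: [-0.3, 0.5, 0.3]
grip_width: 0.0854
```

Run:
```python
from h import *
r,p,o=pose();print(p,o["eef_rot"],np.abs(o["dq"]).max(),o["time"])
move(*grasp(.472,-.097,-.003,-.25,-.014))
im,d=capture("wrist");cv2.imwrite("pics/w3.png",im);np.savez("pics/w3.npz",R=r.as_matrix(),p=p,d=d)
```

```text
[ 0.4734381  -0.0889538   0.12295197] [-2.89123164e+00 -7.95737306e-04  3.13738907e+00] 0.015513270535869638 3.15
motion [-0.02 -0.06 -0.06] [0.14 0.04 4.79] n 0.00991979974543992 0.9588288261886367
```

View pics/w3.png

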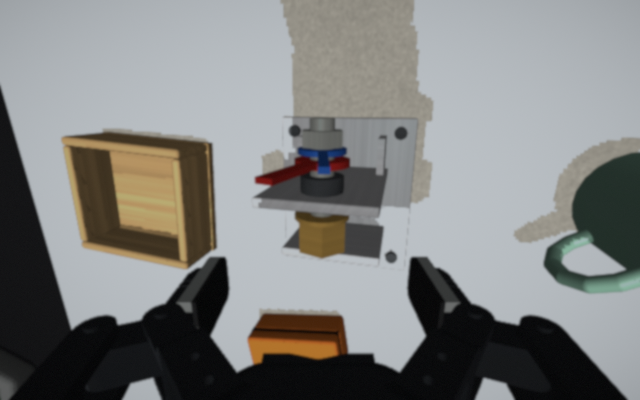

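Run:
```python
from fit2 import *
f3=np.load("pics/w3.npz")
def ra(x,r,a,y=0): return np.array([x,-r*np.sin(a),.09+r*np.cos(a)])
for bx in(.466,.472):
  P=R.from_euler("z",-.003).apply([ra(.01,.0155,-.25),ra(-.05,.055,-.25),[-.02,-.035,.112],[-.02,.035,.112],ra(-.044,.055,.265)])+[bx,-.0965,0]
  print(np.round(wproj(P,f3),1))
print("TCP px",wproj(f3["p"],f3), "pads 42mm", wproj(f3["p"]+f3["R"]@[0,.042,-.013],f3))
cv2.imwrite("pics/w3c.png",cv2.convertScaleAbs(cv2.resize(cv2.imread("pics/w3.png")[110:270,245:415],None,fx=4,fy=3.75) if 0 else cv2.resize(cv2.imread("pics/w3.png")[120:270,245:405],None,fx=4,fy=4,interpolation=cv2.INTER_CUBIC),alpha=1.3))
```

```text
[[321.8 247.5]
 [323.2 153.3]
 [250.5 196. ]
 [379.3 205.7]
 [258.4 165.1]]
[[321.8 256.9]
 [323.2 168.4]
 [251.3 206.3]
 [378.6 217. ]
 [259.3 179. ]]
TCP px [[320.57659197 258.77897811]] pads 42mm [[409.52100716 271.89447365]]
```

View pics/w3c.png

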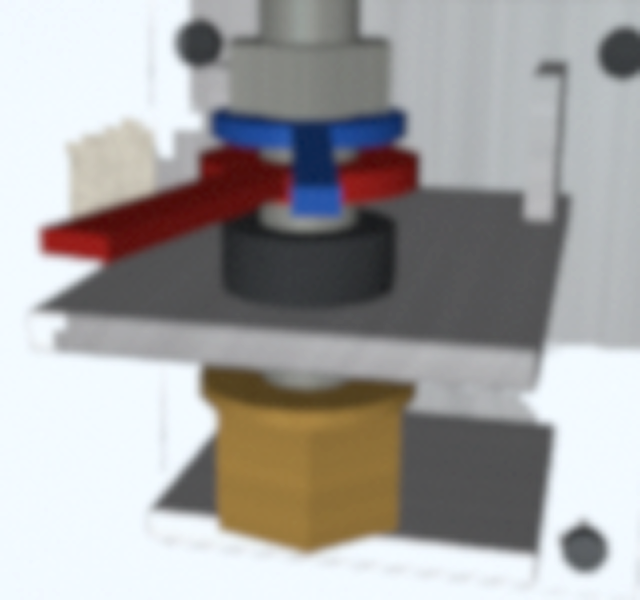

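Emit:
servo_tool(
  motion=[
    [0,0,0,0.1,0,2.5,0],
    [0,0,0,0.1,0,4.8,0],
    [0,0,0,0.1,0,4.8,0],
    [0,0,0,0.1,0,4.8,0],
  ],
)

```text
time: 3.6
position: [0.4715, -0.1006, 0.0745]
eef_rot: [-2.891, -0.005, 3.138]
wrist_force: [-0.5, -0.3, 0.7]
grip_width: 0.085
```

Run:
```python
from h import *
r,p,o=pose();print(p,o["eef_rot"],np.abs(o["dq"]).max(),o["time"],o["wrist_force"])
move(*grasp(.472,-.0965,-.003,-.25,-.014))
im,d=capture("wrist");cv2.imwrite("pics/w4.png",im);np.savez("pics/w4.npz",R=r.as_matrix(),p=p,d=d)
```

```text
[ 0.47151025 -0.10062918  0.07450426] [-2.89130933 -0.00527815  3.13776633] 0.018131099829085014 3.6 [-0.54066847 -0.30518657  0.73218071]
motion [-0.02 -0.3   0.03] [-0.05  0.02 -0.2 ] n 0.03568365116340405 0.041958855839495955
```

View pics/w4.png

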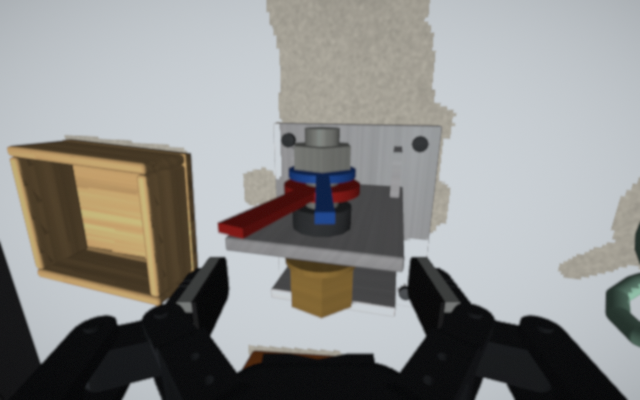

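Emit:
servo_tool(
  motion=[
    [0,0,0,0,0.1,-0.2,0],
    [0,0,0,0,0.1,-0.2,0.3],
    [0,0,0,0,0.1,-0.2,0.6],
    [0,0,0,0,0.1,-0.2,1],
    [0,0,0,0,0.1,-0.2,1],
    [0,0,0,0,0.1,-0.2,1],
    [0,0,0,0,0.1,-0.2,1],
    [0,0,0,0,0.1,-0.2,1],
    [0,0,0,0,0.1,-0.2,1],
    [0,0,0,0,0.1,-0.2,1],
  ],
  newtons=60,
)

```text
time: 4.65
position: [0.4711, -0.0989, 0.0754]
eef_rot: [-2.892, -0.006, 3.138]
wrist_force: [-1.3, 3.5, 6.0]
grip_width: 0.026
```

Run:
```python
from h import *
r,p,o=pose();print(p,o["eef_rot"],np.abs(o["dq"]).max(),o["time"],o["wrist_force"],o["ft_torque"],o["grip_width"])
im,d=capture("wrist");cv2.imwrite("pics/w5.png",im);np.savez("pics/w5.npz",R=r.as_matrix(),p=p,d=d)
```

```text
[ 0.47106067 -0.09888642  0.07541272] [-2.89216324 -0.00591556  3.13797963] 0.000912530815496952 4.65 [-1.28699324  3.512875    6.03924128] [ 0.6500312   0.27648611 -0.14514229] 0.026012377386648123
```

View pics/w5.png

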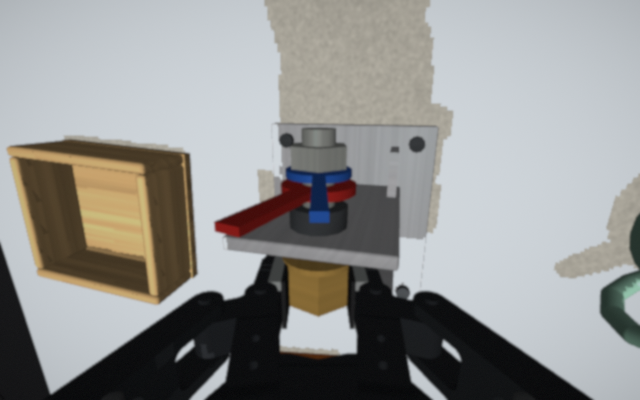

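Emit:
servo_tool(
  motion=[
    [-3.5,0,0,0,0.09,0,1],
    [-7,0,0,0,0.18,-0.01,1],
    [-10.5,0,0,0,0.27,-0.03,1],
    [-14,0,0,0,0.36,-0.05,1],
    [-17.5,0,0,0,0.45,-0.07,1],
    [-21,0,0,0,0.54,-0.1,1],
    [-24.5,0,0,0,0.62,-0.14,1],
    [-27.8,0,0,0,0.7,-0.17,1],
    [-27.8,0,0,0,0.7,-0.17,1],
    [-27.8,0,0,0,0.7,-0.17,1],
    [-27.8,0,0,0,0.7,-0.17,1],
  ],
)

```text
time: 5.8
position: [0.4711, -0.0917, 0.0754]
eef_rot: [2.905, -0.006, 3.138]
wrist_force: [-1.4, 2.7, 5.5]
grip_width: 0.0261
```

Run:
```python
from h import *
r,p,o=pose();print(p,o["eef_rot"],np.abs(o["dq"]).max(),o["time"],o["wrist_force"],o["ft_torque"],o["grip_width"])
im,d=capture("wrist");cv2.imwrite("pics/w6.png",im);np.savez("pics/w6.npz",R=r.as_matrix(),p=p,d=d)
cv2.imwrite("pics/w6c.png",cv2.convertScaleAbs(cv2.resize(im[110:330,220:420],None,fx=2.7,fy=2.7,interpolation=cv2.INTER_CUBIC),alpha=1.3))
```

```text
[ 0.47111815 -0.09165211  0.07537486] [ 2.90537825 -0.00579331  3.13798039] 0.004910466348664657 5.8 [-1.36316548  2.72454874  5.5306102 ] [0.4082381  0.07640364 0.11782995] 0.026132357446608672
```

View pics/w6c.png

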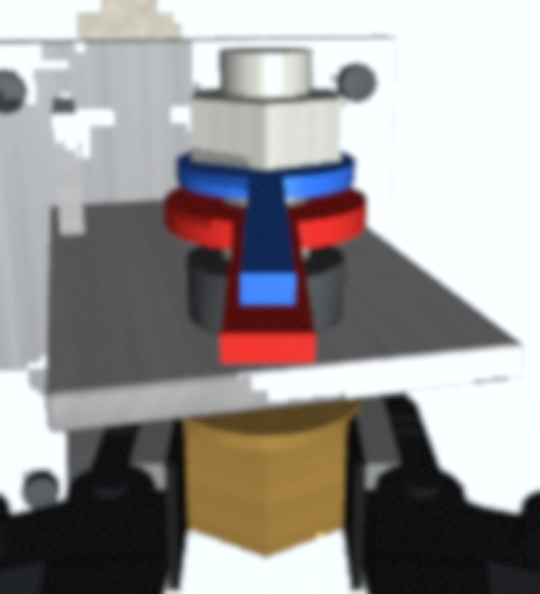

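Emit:
servo_tool(
  motion=[
    [0,0,0,0,0,0,1],
    [0,0,0,0,0,0,1],
    [0,0,0,0,0,0,1],
    [0,0,0,0,0,0,1],
    [0,0,0,0,0,0,1],
    [0,0,0,0,0,0,1],
  ],
)

```text
time: 6.45
position: [0.4711, -0.0916, 0.0753]
eef_rot: [2.906, -0.006, 3.138]
wrist_force: [-1.2, 2.4, 5.0]
grip_width: 0.0257
```

Run:
```python
from h import *
r,p,o=pose();print(p,o["eef_rot"],np.abs(o["dq"]).max(),o["time"],o["wrist_force"],o["ft_torque"],o["grip_width"])
im,d=capture("wrist")
print("diff w6",np.abs(im.astype(int)-cv2.imread("pics/w6.png")).mean())
s,_=capture("side");t,_=capture("top");cv2.imwrite("pics/side7.png",s);
cv2.imwrite("pics/all7.png",np.vstack([cv2.resize(im[110:330,180:440],(520,440))[:300], np.hstack([s[100:300,260:520],t[130:330,260:520]])]))
```

```text
[ 0.47108301 -0.09164414  0.07534939] [ 2.90594548 -0.0058527   3.13823617] 0.0009001049036110131 6.45 [-1.23536175  2.36354334  4.99164384] [0.40290867 0.11630925 0.11726957] 0.02567676784344628
diff w6 0.6576822916666667
```

View pics/all7.png

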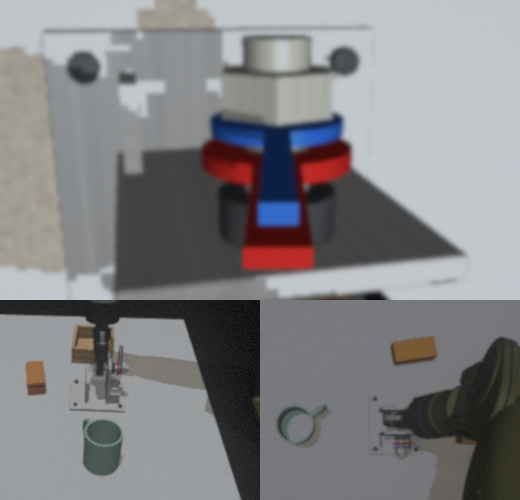

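The picture shows the blue pointer lying centrally over the red index arm. The arm is steady, and the mug, case and box have not moved.

```bash
python3 -c "
from bench import *
print(sign_off())"
```

```text
the job is handed in; nothing more can be done
None
```

I gripped the brass bolt head from above, in the gap behind the tall plate, with 60 N. I turned it about 28° about its own axis until the pointer lined up with the red index arm, then handed the job in with the grip still held. `sign_off()` gave no verdict.

**Last checks:**
- **Alignment:** the wrist picture shows the blue pointer centred on the red arm, by eye within a degree or two.
- **Steadiness:** two pictures 0.65 s apart were practically the same, and joint speeds were about 0.001 rad/s.
- **Grip:** the opening was about 26 mm on the 27 mm head. Wrist force was about 6 N. I had no direct reading of finger contact force.
- **Clearance:** nothing was seen touching the pointer or the index arm.
- **Surroundings:** the mug and the case looked unmoved. In the last top view the box is mostly hidden by the arm, but it looked unmoved in the side view.

**Disagreements:**
- **Bracket position:** the top camera put the bracket about 7 mm nearer the robot (x = 0.466 m) than the wrist camera (0.473 m). I used the wrist camera's figure, and the close-up views confirmed it.
- **Index angle:** first estimates ranged from 0.22 to 0.29 rad. I turned the bolt to about 0.235 rad and confirmed the alignment in the picture.

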